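# Push a spare roller up into its seat on the tube roll mixer

## Task

Push the loose steel roller up the loading ramp of the tube roll mixer with your fingers until it drops into its seat against the stop bar at the top, and leave it lying there straight. Keep a finger behind it on the slope so that it never runs back down or shoots ahead by itself, and only push it: do not lift or carry it. Leave the objective case, the small oil bottle and the cover slip box beside the mixer where they stand.

Things in the scene. Friction and masses are not known exactly. Their poses are not given: they have to be found in the camera images.
- roller: plain polished steel roller (slippery, friction about 0.3), 44 mm diameter, 120 mm long, with a thin journal (10 mm diameter, 8 mm long) on each end; about 0.3 kg; lies on the bench before the ramp's foot, about centred on it and parallel to it within 12 degrees; rolls freely, but may slide when pushed. Origin at its centre; its y axis is the roller's axis, x and z turn as it rolls.
- mixer: tube roll mixer, fixed: bare aluminium ramp between two grey rims, then the seat, a steel stop bar (46 mm high) and a grey drive housing (58 mm high with its dial, ends at x = 267 mm). Origin on the bench, middle of the ramp's foot edge; x level, up the ramp towards the stop; z up. Ramp 210 mm wide between the rims, which begin 25 mm up it, stand 12 mm above it and are 8 mm thick.
- mixer_slope (a point): point at the mixer's origin, middle of the foot edge; its x runs up along the slope, z out of the ramp's surface. Slope 8 degrees, starting level with the bench without a step, 170 mm long to the crest (168 mm level, 24 mm up). On the slope the roller's centre has z = 22 mm.
- mixer_seat (a point): centre of the roller when it lies home: 180 mm from the mixer's origin along its x, 43 mm above the bench; axes as the mixer's. The seat is a flat floor, 3 mm lower than the crest; the crest is 12 mm before this point, the face of the stop bar 22 mm beyond it.
- objective_case: screw case of a spare microscope objective: upright cylinder with an amber body and black base, 38 mm diameter, 63 mm tall, standing beside the ramp on the side farther from the robot; origin under its centre; bystander
- oil_bottle: small amber oil bottle with a black cap, 32 mm diameter, 68 mm tall, standing on the same far side, near the ramp foot; origin under its centre; bystander
- coverslip_box: small white box of cover slips, 33 x 33 x 16 mm, lying beside the ramp's foot on the side nearer the robot; origin under its centre; bystander
Not all that is in view belongs to the job. Of the things like the roller, leave any that is purple or yellow; of the rest the smaller one is meant.

How it is judged:
On the way, in this order (a step that is already met when the one before it is completed fails the run):
1. the roller is pushed up the middle part of the slope, 50 to 140 mm above the foot, a finger touching it (x of roller in the frame of mixer_slope between 0.05 and 0.14 m and z of roller in the frame of mixer_slope below 0.028 m and (contact force between roller and the fingers above 0.03 N or contact force between roller and the arm above 0.03 N)).
2. the roller lies in its seat against the stop (x of roller in the frame of mixer_seat between -0.004 and 0.004 m and z of roller in the frame of mixer_seat between -0.003 and 0.003 m and y of roller in the frame of mixer_seat between -0.05 and 0.05 m and angle between the y axis of roller and the y axis of mixer, either way round below 0.06 rad), for 0.2 s.
At the end, for the whole second after the job is handed in: The roller lies still in the seat: its centre within 4 mm of the seated position along the ramp, 3 mm in height and 50 mm sideways, its axis within 0.06 rad of the stop bar's direction, speed below 0.02 m/s (all of step 2 and linear speed of roller below 0.02 m/s); the robot touches nothing.
It fails at once if the roller is lifted more than 6 mm off the ramp or more than 10 mm off the bench ((x of roller in the frame of mixer above 0.005 m and z of roller in the frame of mixer_slope above 0.028 m) or (x of roller in the frame of mixer below 0.005 m and height (world z) of roller above 0.032 m)).
It fails at once if the roller runs free on the slope, up or down, faster than 0.2 m/s with nothing of the robot touching it (x of roller in the frame of mixer_slope between 0.01 and 0.16 m and linear speed of roller above 0.2 m/s and not (contact force between roller and the fingers above 0.03 N or contact force between roller and the arm above 0.03 N)).
It fails at once if the objective case is moved more than 20 mm (distance of objective_case from where it was at the start of the episode above 0.02 m).
It fails at once if the oil bottle is moved more than 20 mm (distance of oil_bottle from where it was at the start of the episode above 0.02 m).
It fails at once if the coverslip box is moved more than 20 mm (distance of coverslip_box from where it was at the start of the episode above 0.02 m).
It also fails if it takes over 42 s, if anything falls off the work surface, if the arm or the gripper's body presses on something with over 40 N, if the wrist force passes 120 N, or if a joint passes its speed limit or range.

## Robot

A 6-joint arm with a two-finger parallel gripper is mounted at the origin on a cart in front of the work surface, level with it; the furniture and walls round the work are solid. World frame = base frame: x ahead of the robot, y to its left, z up, the work surface at z = 0. Lengths are in m, angles in rad, forces in N, time in s.
With the tool pointing down it reaches from about 0.375 to 0.825 m from the base axis. Payload 5.5 kg.
Tool frame: the origin (TCP) lies midway between the tips of the shut fingers; the grasp point (between the pads) lies 19 mm behind it (r.grasp_offset is the distance from the TCP to the grasp point, in m); z points along the fingers, x is the direction in which the jaws open and shut, and the axes are right-handed (so a half turn about z gives the same grasp; the last joint's range is limited). The gripper opens to 85 mm and grips with 20 to 120 N. Pads are 22 mm wide; open, the fingers measure 114 mm over their backs; the gripper's body (76 mm by 85 mm) begins 54 mm behind the grasp point. The pads swing forward as they close: fully open they stand 13 mm farther back than shut.
Start: joints at [1.171, 0.314, -0.047, 1.21, 0, 1.571], TCP at [0.234, 0.553, 0.231] pointing down, gripper open.
Joint ranges: [-2.67, 2.67], [-0.69, 1.73], [-1.03, 1.25], [-2.08, 2.16], [-1.42, 1.45], [-3.14, 3.14]. Speed limits (rad/s): [2.39, 2.39, 3.01, 3.14, 3.14, 3.14].

## Interface

Orientations are given as a rotation vector (axis times angle).
In Python, from rig import get_obs, vision, job, r gives the robot as it stands.
- The arm moves only by the tool send_rows, never from a script. Its argument "increments" is a list that holds one entry, the list of rows, each a list of 5 numbers: the shift along the tool's x, y, z in m, then the turn about the tool's z in rad, then the closure in counts, from 0 (fully open) to 255 (shut). A call has 1 to 10 rows; each row shifts and turns the commanded pose from where the row before left it, along the tool's axes as they then stand; what a row does not reach is not made up. A row lasts 1/8 s, in which the tool goes at most 62.5 mm and 10.7 degrees, less where a joint would pass 70% of its speed; a pose out of reach is approached as far as the arm can. A call is refused whole if a number of a shift passes 0.0625 or a number of a turn 0.188, either way. A call with a gripper value outside its range is refused whole. The fingers move at their own pace and stop on an object; "grip_force" is the grip in N (left out, the last holds). Time passes only in rows, so rows that do not move let the fingers close. It gives the time, the measured TCP pose, the force and the opening at its end, in the units of the state.
- get_obs(): the state, without advancing time (a new reading comes with each control period).
- vision.capture(name): name is "side" or "top"; returns (picture, depth): 420x560x3 uint8, red, green, blue; 420x560 float32, m along the optical axis (not along the pixel's ray), 0 where there is no reading.
- vision.get_calibration(name): a dict with "fov_y" (degrees; the focal length in pixels is half the picture's height over the tangent of half this angle, whatever the lens; pixels are square), "cx", "cy" (the principal point, pixels), "distortion" ([k1, k2, p1, p2, k3] as OpenCV has them; the pictures are not rectified), "R" (3x3) and "t" (3): a world point X has camera coordinates R X + t. Camera axes: x right, y down, z forward; pixel columns grow to the right and rows downward; lengths in m; the calibration is good to about 2 mm. A picture is of the moment at which its call begins. get_calibration takes no time and is no camera call.
- job.job_done(): hands the job in, once; it reports no verdict.
The state is a dict: "time_s": time; "q": joint angles; "qd": joint speeds; "joint_torque": joint torques, N m; "position": TCP position; "eef_rot": TCP orientation; "wrist_force": force on the tool from outside, world axes, zero at the start; "wrist_torque": the same for the moment, N m; "gripper_width": finger opening in m.
Only numpy, scipy, OpenCV 4.12 (cv2) and the standard library are available. Lean on these libraries where they do the work, as an engineer would, in place of code of your own. Each camera call takes 0.05 s, during which the arm holds its last target. There are 200 camera calls.

## Working session

There is one attempt and no reset: what is moved stays moved. The work goes in short steps, Python scripts to look and compute and a tool call to move; the robot and the scene stay as the last step left them, time stands still between calls to the robot, and variables do not carry over. Pictures are saved under pics/ and viewed, about 8 in all and at most 12, crops included, and the job is handed in when it is done.

Besides the shell and the picture viewer there is one more tool, called by a JSON object that holds its "api" and its "payload". send_rows: Moves the arm, as the interface text tells. Its arguments: {"type":"object","properties":{"increments":{"type":"array","items":{"type":"array","items":{"type":"array","items":{"type":"number"}}}},"grip_force":{"type":"number"}},"required":["increments"]}

```bash
ls; mkdir -p pics; cat > h.py <<'E'
import numpy as np, cv2
from rig import get_obs, vision, job, r
def cap(n):
    im,d=vision.capture(n); c=vision.get_calibration(n)
    f=210/np.tan(np.radians(c["fov_y"])/2)
    K=np.array([[f,0,c["cx"]],[0,f,c["cy"]],[0,0,1]]);return im,d,K,np.array(c["distortion"],float),np.array(c["R"]),np.array(c["t"])
def cloud(d,K,D,R,t):
    v,u=np.mgrid[0:420,0:560]
    p=cv2.undistortPoints(np.stack([u,v],-1).reshape(-1,1,2).astype(np.float64),K,D).reshape(420,560,2)
    P=np.dstack([p,np.ones((420,560))])*d[...,None]
    return (P-t)@R
def save(n,im): cv2.imwrite("pics/"+n,im[...,::-1])
E
python3 - <<'E'
from h import *
ims=[]
for n in("top","side"):
    a=cap(n); np.savez(n,*a); ims.append(a[0]); save(n+"0.png",a[0])
    print(n,a[2:]); 
print(get_obs())
E
```

```text
pics
top (array([[424.47299612,   0.        , 281.08440695],
       [  0.        , 424.47299612, 207.04259883],
       [  0.        ,   0.        ,   1.        ]]), array([-0.00135326,  0.        ,  0.        ,  0.        ,  0.        ]), array([[ 0.10882121, -0.99405533,  0.0034554 ],
       [-0.97188236, -0.10712278, -0.2096888 ],
       [ 0.20881242,  0.01946034, -0.97776207]]), array([0.07385407, 0.55077921, 0.96450254]))
side (array([[513.49277915,   0.        , 287.13003355],
       [  0.        , 513.49277915, 201.93602207],
       [  0.        ,   0.        ,   1.        ]]), array([0.05142873, 0.        , 0.        , 0.        , 0.        ]), array([[ 9.74958155e-01, -2.22387558e-01, -6.08964673e-04],
       [-1.32230267e-01, -5.77498077e-01, -8.05612269e-01],
       [ 1.78806469e-01,  7.85518774e-01, -5.92442826e-01]]), array([-0.49290149,  0.18536283,  1.10313285]))
{'time_s': 0.1, 'q': array([ 1.17100356e+00,  3.14149234e-01, -4.79615376e-02,  1.21023424e+00,
       -7.21849253e-06,  1.57083187e+00]), 'qd': array([ 0.00125305, -0.00122398,  0.00345052, -0.00012712, -0.00010774,
       -0.00012003]), 'joint_torque': array([ 1.72086025e-04, -5.40769279e+01,  3.40540838e+01,  1.12440795e-02,
       -9.43941859e-05, -1.01123317e-05]), 'position': array([0.23333361, 0.55219877, 0.23053214]), 'eef_rot': array([ 2.61762494e+00,  1.73557640e+00, -2.02063032e-03]), 'wrist_force': array([0.27346349, 0.26173061, 0.21410001]), 'wrist_torque': array([-0.02797776, -0.00329775, -0.01774526]), 'gripper_width': 0.08565308620200483}
```

View pics/top0.png

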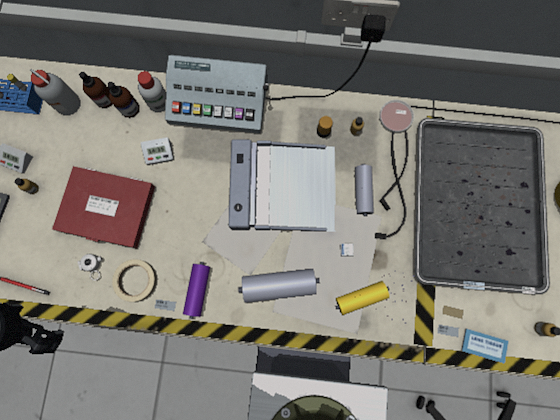

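View pics/side0.png

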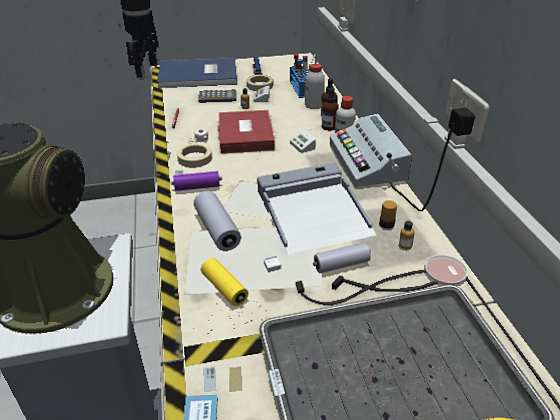

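Candidates in the top view are purple (196,290), large grey (279,285), yellow (362,297) and small grey (364,189), which lies before the ramp's foot at about (334,188). I exclude purple and yellow, and the smaller of the greys is the one at (364,189). The case is at (325,127), the bottle at (357,126) and the box at (347,250). Next I take one close crop to check and the metric measurements.

```bash
python3 - <<'E'
from h import *
z=np.load("top.npz"); im,d,K,D,R,t=[z["arr_%d"%i] for i in range(6)]
P=cloud(d,K,D,R,t)
zz=np.load("side.npz"); s=[zz["arr_%d"%i] for i in range(6)]; Ps=cloud(*s[1:])
save("crop1.png",cv2.resize(im[100:270,210:410],None,fx=4,fy=3.5,interpolation=cv2.INTER_CUBIC))
def reg(u0,u1,v0,v1): return P[v0:v1,u0:u1].reshape(-1,3)
# bench
print("bench z",np.median(reg(380,390,215,235)[:,2]),np.median(reg(300,330,240,255)[:,2]))
# roller
def axis(u0,u1,v0,v1,h):
    p=reg(u0,u1,v0,v1);p=p[(p[:,2]>h)&(p[:,2]<.1)]
    (c,sz,a)=cv2.minAreaRect(p[:,:2].astype(np.float32));q=p[:,:2]-p[:,:2].mean(0);w,V=np.linalg.eigh(q.T@q)
    print("rect",c,sz,a,"mean",p.mean(0),"axis",V[:,1],"zmax",np.percentile(p[:,2],99),len(p))
axis(350,380,155,222,.012)
axis(350,380,155,222,.03)
print("case");axis(312,336,112,140,.03)
print("bottle");axis(346,368,112,140,.03)
print("box");axis(336,358,238,260,.008)
# ramp plane
p=reg(278,322,160,218);A=np.c_[p[:,:2],np.ones(len(p))];c=np.linalg.lstsq(A,p[:,2],rcond=None)[0]
g=c[:2];print("slope deg",np.degrees(np.arctan(np.hypot(*g))),"dir",g/np.hypot(*g),"resid",np.std(A@c-p[:,2]))
print("foot line: dist from origin along dir",(-c[2])/np.hypot(*g))
for v in (150,165,190,215,226): print(v,[(u,*np.round(P[v,u]*1000).astype(int)) for u in (233,240,248,254,262,275,300,325,332,338)])
for u in (290,310): print(u,[(v,*np.round(P[v,u]*1000).astype(int)) for v in list(range(140,154,2))+list(range(222,236,2))])
# housing/all mixer above 20mm
m=(P[...,2]>.05)&(P[...,2]<.065);m[:130]=0;m[240:]=0;m[:,:225]=0;m[:,260:]=0
print("housing",cv2.minAreaRect(P[m][:,:2].astype(np.float32)))
E
```

```text
bench z 0.0006850118091060379 0.0006879008463383394
rect (0.6128377914428711, -0.06792619079351425) (0.1344967782497406, 0.04270244762301445) 5.656820774078369 mean [ 0.60924235 -0.06596829  0.03880311] axis [-0.99373621 -0.11175124] zmax 0.047674727744429275 867
rect (0.6149221658706665, -0.0681556910276413) (0.12914787232875824, 0.04162300378084183) 6.107158660888672 mean [ 0.61113603 -0.06689283  0.04038097] axis [-0.99420447 -0.10750569] zmax 0.04783308913673512 778
case
rect (0.7655003070831299, 0.045917995274066925) (0.03486579284071922, 0.03396863862872124) 20.41509437561035 mean [0.76230674 0.046352   0.05707965] axis [-0.99981262  0.01935794] zmax 0.06665149365602598 213
bottle
rect (0.7758550643920898, -0.036371611058712006) (0.029577312991023064, 0.02418230101466179) 69.67332458496094 mean [ 0.77431323 -0.03575055  0.05271891] axis [0.31191694 0.95010937] zmax 0.07178087695277133 137
box
rect (0.4604109525680542, -0.0383107028901577) (0.03260965645313263, 0.030709844082593918) 5.697478294372559 mean [ 0.45941002 -0.03855906  0.01654235] axis [-0.94930084  0.31436907] zmax 
[... 3538 characters left out ...]
p.int64(722), np.int64(78), np.int64(19)), (146, np.int64(716), np.int64(78), np.int64(20)), (148, np.int64(714), np.int64(77), np.int64(10)), (150, np.int64(709), np.int64(76), np.int64(11)), (152, np.int64(704), np.int64(76), np.int64(9)), (222, np.int64(519), np.int64(58), np.int64(11)), (224, np.int64(514), np.int64(58), np.int64(13)), (226, np.int64(509), np.int64(57), np.int64(10)), (228, np.int64(502), np.int64(58), np.int64(26)), (230, np.int64(498), np.int64(57), np.int64(21)), (232, np.int64(496), np.int64(55), np.int64(2)), (234, np.int64(491), np.int64(55), np.int64(1))]
housing ((0.591775119304657, 0.2344689667224884), (0.221656933426857, 0.06258129328489304), 5.861356258392334)
```

View pics/crop1.png

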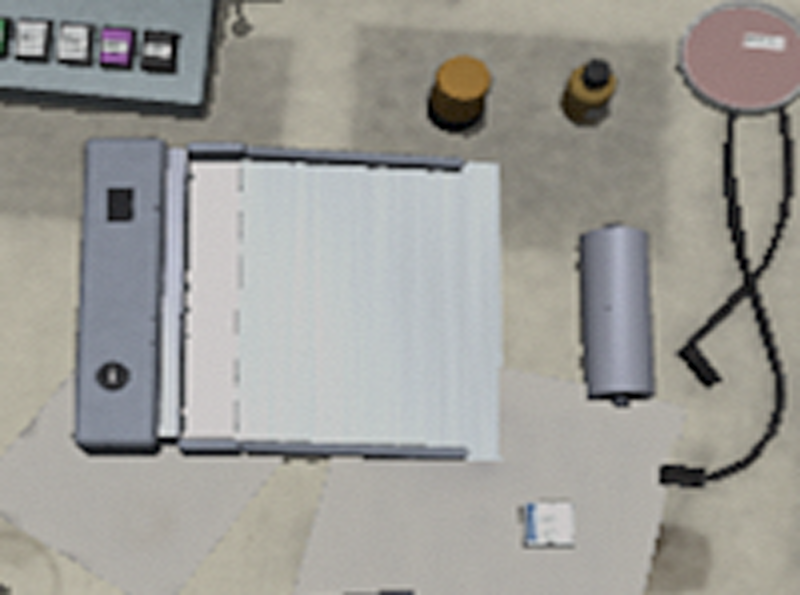

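The crop confirms a plain grey roller with a journal, at top pixel (364,189), just before the foot edge (u≈335). Next I fit the mixer frame.

```bash
python3 - <<'E'
from h import *
z=np.load("top.npz"); im,d,K,D,R,t=[z["arr_%d"%i] for i in range(6)]
P=cloud(d,K,D,R,t)
C=-R.T@t
def ray(u,v,h):
    p=cv2.undistortPoints(np.array([[[u,v]]],float),K,D)[0,0]; w=R.T@np.array([*p,1]); return C+w*(h-C[2])/w[2]
px=lambda a,b:(210+(a+.5)/4-.5,100+(b+.5)/3.5-.5)
for n,a,b,h in [("foot far",499,163,0),("foot near",499,460,0),("hous far R",165,143,.05),("hous near R",160,440,.05),("hous far L",86,140,.05),("hous near L",77,447,.05),("crest far",241,165,.024),("crest near",237,440,.024),
 ("rim end far",464,160,.015),("rim end near",467,452,.015)]: print(n,np.round(ray(*px(a,b),h)*1000,1))
# robust ramp plane
p=P[160:218,280:326].reshape(-1,3);p=p[(p[:,2]>-.01)&(p[:,2]<.04)]
for _ in range(5):
    A=np.c_[p[:,:2],np.ones(len(p))];c=np.linalg.lstsq(A,p[:,2],rcond=None)[0];e=np.abs(A@c-p[:,2]);p=p[e<max(.004,2.5*e.std())] if _<4 else p
g=c[:2];G=np.hypot(*g);print("slope",np.degrees(np.arctan(G)),"dir",g/G,"angle",np.degrees(np.arctan2(-g[0],g[1])),"footdist",(.0007-c[2])/G,"res",e.std())
# housing PCA by columns: front edge of stop/housing fit: housing-only mean
# roller from upper strip: circle-axis fit
from scipy.optimize import least_squares
p=P[155:222,350:380].reshape(-1,3);p=p[(p[:,2]>.018)&(p[:,2]<.06)]
def f(x):
    a=np.array([np.cos(x[2]),np.sin(x[2])]);q=p[:,:2]-x[:2]; s=q@[-a[1],a[0]]
    return np.r_[np.hypot(s,p[:,2]-.0227)-.022]
def ff(x): return np.r_[f(np.r_[.613,x[0],x[1]])]
o=least_squares(ff,[-.068,.1],loss="soft_l1",f_scale=.002);print("roller y at x=.613, yaw deg",o.x[0],np.degrees(o.x[1]))
print(np.percentile(p[:,0],[1,2,98,99]))
E
```

```text
foot far [730.   13.1   0. ]
foot near [505.   -5.5   0. ]
hous far R [702.9 227.8  50. ]
hous near R [488.1 204.1  50. ]
hous far L [699.7 277.4  50. ]
hous near L [477.8 253.   50. ]
crest far [701.  180.1  24. ]
crest near [497.5 159.2  24. ]
rim end far [724.1  37.3  15. ]
rim end near [506.   16.4  15. ]
slope 7.917226954070107 dir [-0.08845762  0.99607994] angle 5.074881210730185 footdist -0.052339167212457176 res 0.0009704082713735934
roller y at x=.613, yaw deg -0.06895087242829397 6.397052264297588
[0.55089611 0.55200492 0.66963145 0.67205232]
```

```bash
python3 - <<'E'
from h import *
z=np.load("top.npz"); im,d,K,D,R,t=[z["arr_%d"%i] for i in range(6)]
P=cloud(d,K,D,R,t)
dark=(im.max(2)<50)
for v in range(150,240,5):
    us=[u for u in range(374,412) if dark[v,u]]
    print(v,[(u,*np.round(P[v,u]*1000).astype(int).tolist()) for u in us])
E
```

```text
150 [(391, 733, -134, 9), (392, 731, -135, 13), (406, 737, -173, 8), (407, 737, -175, 8)]
155 [(391, 719, -135, 7), (392, 718, -136, 12), (393, 718, -139, 13), (406, 723, -173, 9), (407, 722, -175, 12)]
160 [(392, 705, -137, 11), (393, 706, -140, 8), (394, 704, -141, 15), (405, 710, -172, 6), (406, 710, -174, 8)]
165 [(393, 691, -140, 12), (394, 689, -141, 19), (404, 697, -170, 5)]
170 [(394, 326, 114, 1058), (395, 678, -146, 13), (403, 683, -168, 6)]
175 [(395, 665, -147, 11), (396, 666, -150, 11), (401, 669, -164, 5)]
180 [(396, 653, -151, 9), (397, 651, -152, 14), (398, 652, -155, 14)]
185 [(392, 639, -142, 5), (393, 638, -143, 11), (394, 639, -147, 8), (398, 640, -156, 11), (399, 639, -158, 15)]
190 [(388, 625, -133, 4), (389, 625, -135, 6), (390, 625, -138, 7), (399, 627, -159, 11), (400, 627, -162, 10)]
195 [(384, 610, -122, 9), (385, 610, -125, 9), (400, 615, -163, 8), (401, 614, -165, 13), (402, 615, -168, 8)]
200 [(380, 594, -112, 15), (381, 594, -114, 18), (382, 595, -117, 13), (383, 595, -119, 16), (384, 595, -122, 16), (402, 601, -168, 10), (403, 602, -171, 9)]
205 [(383, 583, -121, 11), (384, 582, -122, 18), (385, 583, -125, 15), (386, 582, -127, 19), (387, 583, -130, 14), (403, 590, -173, 6), (404, 588, -173, 13)]
210 [(404, 576, -175, 9), (405, 576, -177, 10)]
215 [(404, 564, -176, 8)]
220 [(403, 551, -174, 7), (404, 551, -176, 9)]
225 [(401, 537, -169, 9)]
230 [(397, 524, -161, 7), (398, 524, -163, 6)]
235 [(375, 505, -107, 7), (376, 504, -108, 13), (377, 505, -110, 12), (378, 504, -112, 16), (379, 505, -115, 13), (380, 505, -118, 12), (381, 506, -121, 10), (382, 506, -123, 13), (383, 507, -126, 10), (384, 507, -128, 12), (385, 507, -130, 13), (388, 509, -140, 4), (389, 509, -142, 4), (390, 509, -144, 7), (391, 510, -147, 6)]
```

{"api": "send_rows", "payload": {"increments": [[[0,0,0,0.0,110],[0,0,0,0,110]]]}}

```text
time_s: 0.35
position: [0.2335, 0.5526, 0.2311]
eef_rot: [2.618, 1.736, -0.001]
wrist_force: [-0.5, -0.1, 0.4]
gripper_width: 0.0517
```

{"api": "send_rows", "payload": {"increments": [[[0,0,0,0.179,25],[0,0,0,0.179,25],[0,0,0,0.179,25],[0,0,0,0.179,25],[0,0,0,0.179,25],[0,0,0,0.179,25],[0,0,0,0,25]]]}}

```text
time_s: 1.23
position: [0.2335, 0.5526, 0.2313]
eef_rot: [3.138, 0.155, -0.0]
wrist_force: [-0.0, -1.0, -0.1]
gripper_width: 0.0772
```

{"api": "send_rows", "payload": {"increments": [[[0.0197,0.0434,0,0,25],[0.0197,0.0434,0,0,25],[0.0197,0.0434,0,0,25],[0.0197,0.0434,0,0,25],[0.0197,0.0434,0,0,25],[0.0197,0.0434,0,0,25],[0.0197,0.0434,0,0,25],[0.0197,0.0434,0,0,25]]]}}

```text
time_s: 2.22
position: [0.4247, 0.221, 0.2315]
eef_rot: [-3.137, -0.159, -0.001]
wrist_force: [0.5, -0.2, -0.2]
gripper_width: 0.0772
```

{"api": "send_rows", "payload": {"increments": [[[0.0197,0.0434,0,0,25],[0.0197,0.0434,0,0,25],[0.0197,0.0434,0,0,25],[0.0197,0.0434,0,0,25],[0.0197,0.0434,0,0,25],[0.0197,0.0434,0,0,25],[0.0197,0.0434,0,0,25],[0.0197,0.0434,0,0,25],[0,0,0.05,0,25],[0,0,0.05,0,25]]]}}

```text
time_s: 3.48
position: [0.6154, -0.109, 0.1305]
eef_rot: [3.137, 0.156, 0.003]
wrist_force: [-0.8, 0.5, -0.2]
gripper_width: 0.0769
```

{"api": "send_rows", "payload": {"increments": [[[0,0,0.03,0,25],[0,0,0,0,25],[0,0,0,0,25]]]}}

```text
time_s: 3.85
position: [0.6154, -0.1081, 0.1027]
eef_rot: [3.137, 0.155, 0.003]
wrist_force: [0.8, 0.5, -0.2]
gripper_width: 0.077
```

```bash
python3 - <<'E'
from h import *
a=cap("side");b=cap("top")
x=cv2.resize(a[0][190:330,250:430],None,fx=2.9,fy=2.9);y=cv2.resize(b[0][120:250,320:440],None,fx=3.1,fy=3.1)
h=406;save("c2.png",np.hstack([cv2.resize(x,(420,h)),cv2.resize(y,(375,h))]))
E
```

```text
(no output)
```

View pics/c2.png

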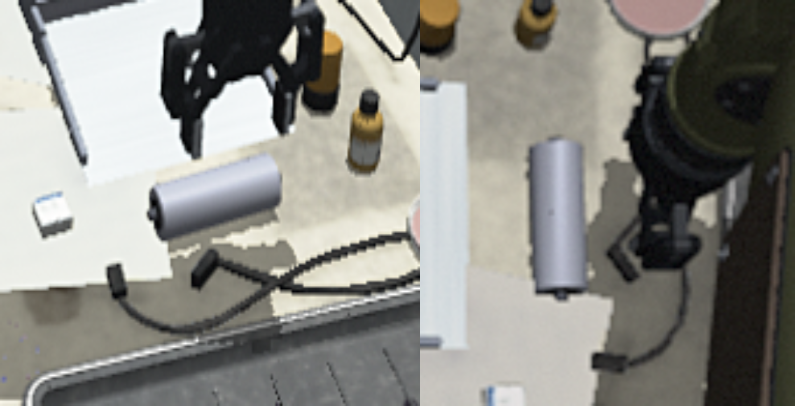

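{"api": "send_rows", "payload": {"increments": [[[0,0.002,0.02,0,25],[0,0,0.02,0,25],[0,0,0.02,0,25],[0,0,0.015,0,25],[0,0,0.012,0,25],[0,0,0.008,0,25],[0,0,0.004,0,25],[0,0,0,0,25],[0,0,0,0,25]]]}}

```text
time_s: 5.08
position: [0.6151, -0.11, 0.0028]
eef_rot: [3.138, 0.152, 0.001]
wrist_force: [0.1, 0.2, -0.2]
gripper_width: 0.0774
```

```bash
python3 - <<'E'
from h import *
a=cap("side");b=cap("top")
x=cv2.resize(a[0][190:330,250:430],None,fx=2.9,fy=2.9);y=cv2.resize(b[0][120:250,320:440],None,fx=3.1,fy=3.1)
h=406;save("c3.png",np.hstack([cv2.resize(x,(420,h)),cv2.resize(y,(375,h))]))
E
```

```text
(no output)
```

View pics/c3.png

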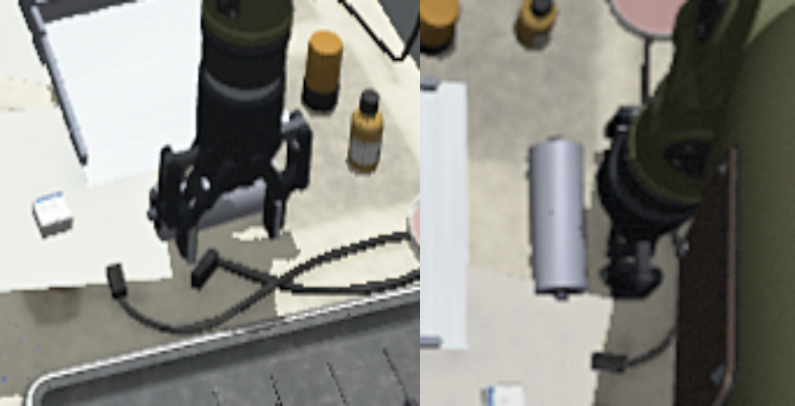

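{"api": "send_rows", "payload": {"increments": [[[0,-0.002,0,0,25],[0,-0.002,0,0,25],[0,-0.002,0,0,25],[0,-0.002,0,0,25],[0,-0.003,0,0,25],[0,-0.004,0,0,25],[0,-0.004,0,0,25],[0,-0.004,0,0,25],[0,-0.004,0,0,25],[0,-0.004,0,0,25]]]}}

```text
time_s: 6.42
position: [0.6117, -0.0788, 0.0023]
eef_rot: [3.138, 0.152, 0.0]
wrist_force: [0.8, -0.1, 0.3]
gripper_width: 0.0768
```

{"api": "send_rows", "payload": {"increments": [[[0,-0.004,0,0,25],[0,-0.004,0,0,25],[0,-0.004,0,0,25],[0,-0.004,0,0,25],[0,-0.004,0,0,25],[0,-0.004,0,0,25],[0,-0.004,0,0,25],[0,-0.004,0,0,25],[0,-0.004,0,0,25],[0,-0.004,0,0,25]]]}}

```text
time_s: 7.68
position: [0.6078, -0.039, 0.0023]
eef_rot: [3.138, 0.152, -0.0]
wrist_force: [-0.4, -0.8, -0.0]
gripper_width: 0.0768
```

```bash
python3 - <<'E'
from h import *
a=cap("side");b=cap("top")
x=cv2.resize(a[0][170:310,230:410],None,fx=2.9,fy=2.9);y=cv2.resize(b[0][120:250,290:410],None,fx=3.1,fy=3.1)
h=406;save("c4.png",np.hstack([cv2.resize(x,(420,h)),cv2.resize(y,(375,h))]))
E
```

```text
(no output)
```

View pics/c4.png

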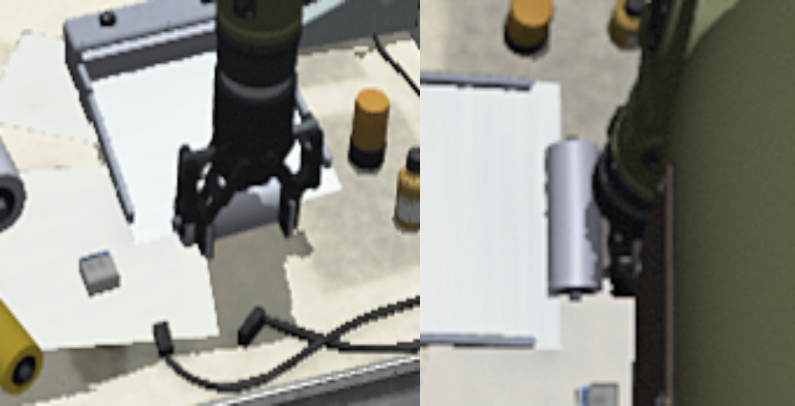

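{"api": "send_rows", "payload": {"increments": [[[0,-0.004,0,0,25],[0,-0.005,-0.0005,0,25],[0,-0.005,-0.0007,0,25],[0,-0.005,-0.0007,0,25],[0,-0.005,-0.0007,0,25],[0,-0.005,-0.0007,0,25],[0,-0.005,-0.0007,0,25],[0,-0.005,-0.0007,0,25],[0,-0.005,-0.0007,0,25],[0,-0.005,-0.0007,0,25]]]}}

```text
time_s: 9.02
position: [0.603, 0.0098, 0.0085]
eef_rot: [3.138, 0.152, -0.0]
wrist_force: [-0.1, -1.6, 1.2]
gripper_width: 0.077
```

{"api": "send_rows", "payload": {"increments": [[[0,-0.005,-0.0007,0,25],[0,-0.005,-0.0007,0,25],[0,-0.005,-0.0007,0,25],[0,-0.005,-0.0007,0,25],[0,-0.005,-0.0007,0,25],[0,-0.005,-0.0007,0,25],[0,-0.005,-0.0007,0,25],[0,-0.005,-0.0007,0,25]]]}}

```text
time_s: 10.02
position: [0.5992, 0.0496, 0.014]
eef_rot: [3.138, 0.152, -0.0]
wrist_force: [-0.4, -1.0, 0.3]
gripper_width: 0.0772
```

```bash
python3 - <<'E'
from h import *
a=cap("side");b=cap("top")
x=cv2.resize(a[0][160:300,220:400],None,fx=2.9,fy=2.9);y=cv2.resize(b[0][120:250,230:350],None,fx=3.1,fy=3.1)
h=406;save("c5.png",np.hstack([cv2.resize(x,(420,h)),cv2.resize(y,(375,h))]))
E
```

```text
(no output)
```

View pics/c5.png

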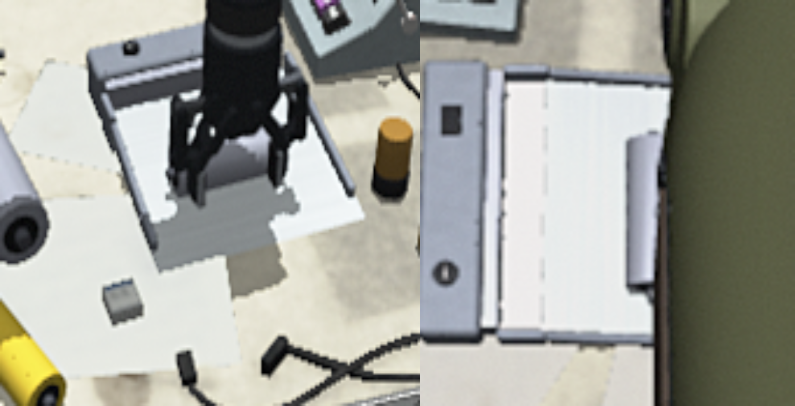

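{"api": "send_rows", "payload": {"increments": [[[0,-0.005,-0.0006,0,25],[0,-0.005,-0.0006,0,25],[0,-0.005,-0.0006,0,25],[0,-0.005,-0.0006,0,25],[0,-0.005,-0.0006,0,25],[0,-0.005,-0.0006,0,25],[0,-0.005,-0.0006,0,25],[0,-0.005,-0.0006,0,25],[0,-0.005,-0.0006,0,25],[0,-0.005,-0.0006,0,25]]]}}

```text
time_s: 11.38
position: [0.5943, 0.0994, 0.02]
eef_rot: [3.138, 0.152, -0.0]
wrist_force: [-0.1, -0.7, 1.4]
gripper_width: 0.0771
```

{"api": "send_rows", "payload": {"increments": [[[0,-0.005,-0.0006,0,25],[0,-0.005,-0.0006,0,25],[0,-0.005,-0.0006,0,25],[0,-0.005,-0.0006,0,25],[0,-0.004,-0.0004,0,25],[0,-0.003,-0.0003,0,25],[0,-0.003,-0.0003,0,25],[0,-0.003,-0.0003,0,25],[0,-0.003,0,0,25],[0,-0.003,0,0,25]]]}}

```text
time_s: 12.62
position: [0.5905, 0.1383, 0.0237]
eef_rot: [-3.137, -0.152, 0.0]
wrist_force: [0.3, -0.3, 0.1]
gripper_width: 0.0769
```

```bash
python3 - <<'E'
from h import *
a=cap("side");b=cap("top");print(get_obs()["position"])
x=cv2.resize(a[0][150:290,220:400],None,fx=2.9,fy=2.9);y=cv2.resize(b[0][120:250,220:340],None,fx=3.1,fy=3.1)
h=406;save("c6.png",np.hstack([cv2.resize(x,(420,h)),cv2.resize(y,(375,h))]))
E
```

```text
[0.59045555 0.13851727 0.02361636]
```

View pics/c6.png

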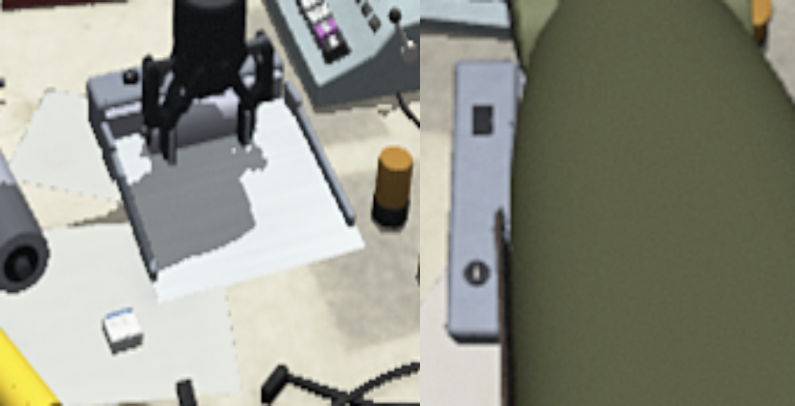

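{"api": "send_rows", "payload": {"increments": [[[0,-0.002,0,0,25],[0,-0.002,0,0,25],[0,-0.002,0,0,25],[0,-0.002,0,0,25],[0,-0.001,0,0,25],[0,0,0,0,25],[0,0,0,0,25]]]}}

```text
time_s: 13.6
position: [0.5897, 0.1468, 0.0237]
eef_rot: [-3.138, -0.152, -0.0]
wrist_force: [-0.1, 1.1, -1.4]
gripper_width: 0.0771
```

{"api": "send_rows", "payload": {"increments": [[[0,-0.001,0,0,25],[0,-0.001,0,0,25],[0,0,0,0,25]]]}}

```text
time_s: 13.98
position: [0.5895, 0.1489, 0.0237]
eef_rot: [-3.138, -0.152, -0.0]
wrist_force: [-0.0, 0.1, -0.1]
gripper_width: 0.0771
```

```bash
python3 - <<'E'
from h import *
o=get_obs();print(o["position"],o["wrist_force"])
a=cap("side");P=cloud(*a[1:])
M=np.array([.6175,.0038]);X=np.array([-.0976,.9952]);Y=np.array([-.9952,-.0976])
q=P[...,:2]-M;x=q@X;y=q@Y;z=P[...,2]
m=(z>.03)&(z<.08)&(x>.13)&(x<.3)&(abs(y)<.12)
v,u=np.where(m);g=a[0].mean(2)
for yy in (-.04,-.02,0,.02,.04,.06):
    k=m&(abs(y-yy)<.004)&(g>60); i=np.argsort(x[k]);print(yy,[(int(a*1000),int(b*1000)) for a,b in zip(x[k][i],z[k][i])][:40:2])
save("c7.png",cv2.resize(a[0][160:240,240:350],None,fx=6,fy=6,interpolation=cv2.INTER_CUBIC))
E
```

```text
[0.58953376 0.14893474 0.02371356] [-0.03853464  0.06563679 -0.07287605]
-0.04 [(139, 50), (141, 52), (142, 61)]
-0.02 [(156, 53), (158, 56), (158, 51), (159, 53), (159, 38), (160, 50), (161, 44), (161, 36), (161, 36), (162, 45), (162, 32), (163, 63), (165, 56), (165, 59), (168, 64), (170, 65), (171, 61), (171, 58), (173, 64), (177, 66)]
0 [(155, 45), (157, 59), (158, 49), (158, 46), (159, 40), (160, 36), (160, 48), (160, 49), (161, 53), (161, 60), (162, 54), (164, 61), (164, 61), (165, 41), (167, 56), (169, 51), (169, 61), (171, 63), (172, 65), (174, 63)]
0.02 [(158, 44), (159, 44), (160, 49), (160, 50), (160, 40), (162, 52), (162, 45), (162, 51), (163, 61), (163, 35), (163, 53), (164, 54), (165, 61), (165, 58), (166, 66), (168, 63), (169, 65), (170, 58), (171, 64), (174, 64)]
0.04 [(155, 48), (158, 43), (159, 48), (160, 47), (160, 38), (161, 37), (162, 56), (164, 54), (166, 59), (213, 51), (218, 56), (220, 49)]
0.06 [(133, 67), (135, 63), (135, 50), (136, 74), (139, 50), (142, 54), (159, 45), (160, 50), (163, 60), (220, 54), (229, 54), (230, 54), (244, 60), (250, 60), (256, 55), (263, 52)]
```

View pics/c7.png

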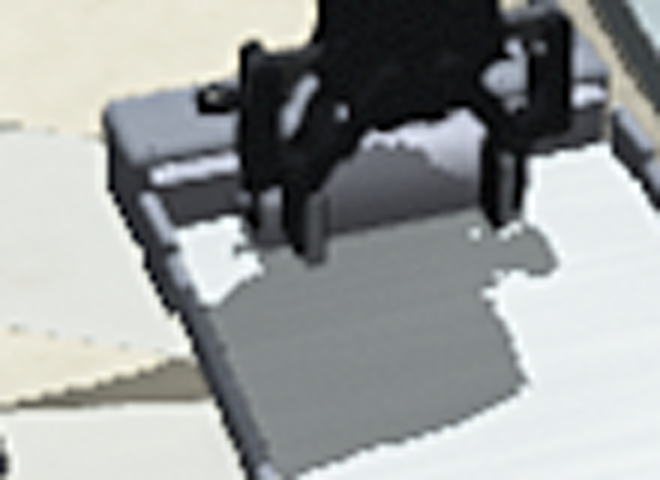

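Roller back surface is at x≈159 mm and its top at 65 mm, so the centre is ≈181/43 mm: seated. I'll back off, rise, and move clear for a check.

{"api": "send_rows", "payload": {"increments": [[[0,0.002,0,0,25],[0,0.004,0,0,25],[0,0.01,0,0,25],[0,0.02,0,0,25],[0,0.02,-0.02,0,25],[0,0,-0.05,0,25],[0,0,-0.05,0,25],[0,0,-0.05,0,25],[0,0.05,0,0,25],[0,0.05,0,0,25]]]}}

```text
time_s: 15.28
position: [0.6051, -0.0085, 0.1949]
eef_rot: [3.137, 0.154, 0.003]
wrist_force: [1.0, -0.6, -0.7]
gripper_width: 0.0771
```

{"api": "send_rows", "payload": {"increments": [[[0,0.06,0,0,25],[0,0.06,0,0,25],[0,0.06,0,0,25],[0,0.06,0,0,25],[0,0,0,0,25],[0,0,0,0,25]]]}}

```text
time_s: 16.02
position: [0.627, -0.2461, 0.1933]
eef_rot: [-3.137, -0.15, 0.001]
wrist_force: [0.1, 0.7, -0.2]
gripper_width: 0.0772
```

```bash
python3 - <<'E'
from h import *
from scipy.optimize import least_squares
o=get_obs();print(o["time_s"],o["position"],o["wrist_force"])
M=np.array([.6175,.0038]);X=np.array([-.0976,.9952]);Y=np.array([-.9952,-.0976])
out=[]
for n in("top","side"):
    a=cap(n);P=cloud(*a[1:]);out.append(a[0])
    q=P[...,:2]-M;x=q@X;y=q@Y;z=P[...,2]
    m=(z>.042)&(z<.075)&(x>.15)&(x<.195)&(abs(y)<.09)
    x,y,z=x[m],y[m],z[m]
    f=lambda p:np.hypot(x-p[0]-p[1]*(y-.014),z-p[2])-.022
    s=least_squares(f,[.18,0,.043],loss="soft_l1",f_scale=.002);print(n,"x,yaw,z",s.x,"y range",np.percentile(y,[2,98]),len(x))
A=cv2.resize(out[0][110:260,215:375],(400,375));B=cv2.resize(out[1][150:290,235:420],(400,375));save("c8.png",np.hstack([A,B]))
E
```

```text
16.025 [ 0.62701876 -0.24612995  0.19334061] [ 0.1275689   0.66881479 -0.23319821]
top x,yaw,z [0.17846269 0.00158692 0.04264269] y range [-0.04608749  0.07227998] 796
side x,yaw,z [0.18122613 0.00702898 0.04393988] y range [-0.04863188  0.06911687] 675
```

View pics/c8.png

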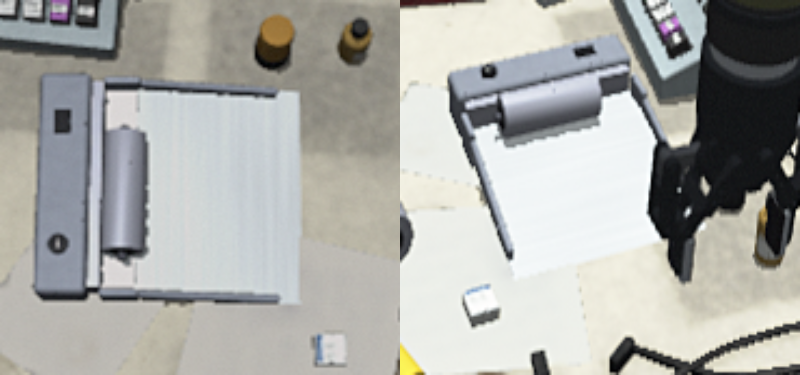

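The roller lies straight in the seat against the stop bar, at (125,190) in the left panel. The case, bottle and box are where they stood, and the arm is clear.

```bash
python3 -c "
from rig import job;print(job.job_done())"
```

```text
the job is handed in; nothing more can be done
None
```

The small grey roller is in its seat against the stop bar, lying straight, and I handed the job in at about 16 s of the 42 s allowed. I pushed it up the ramp with the two fingers spread behind it at about 30–40 mm/s, slower over the crest. I then backed the fingers off and moved the arm clear.

| Last check | Top camera | Side camera | Seat |
|---|---|---|---|
| Distance along the ramp (mm) | 178.5 | 181.2 | 180 ± 4 |
| Centre height (mm) | 42.6 | 43.9 | 43 ± 3 |
| Axis angle to the stop bar (rad) | 0.002 | 0.007 | below 0.06 |
| Sideways offset (mm) | about 13 | about 10 | within 50 |

- **Camera disagreement:** the two readings along the ramp differ by about 2.8 mm. Both are within tolerance, and the calibration is only good to about 2 mm.
- **Finger contact:** contact on the slope was judged from the pictures and the steady slow push, because the contact force was too small to stand out in the wrist readings.
- **Bystanders:** the case, bottle and box look unmoved in the last picture, but I did not measure them again.

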